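Set the angle gauge on the forming stake

TASK

The angle gauge is locked by its T-shaped foot in the slotted bench socket: turn it clockwise (seen from above) by its wooden grip until the foot meets its stop in line with the slot, and lift it straight out. Stand it upright with the middle of its foot on the top ridge of the steel forming stake, then rock it sideways on the ridge until its swinging pointer settles on the brass tab at the dial's edge. Finish while still gripping the gauge there, pressed lightly on the ridge with the pointer at rest on the tab, and leave the cup, ring blank and jar alone.

Things in the scene. Friction and masses are not known exactly. Their poses are not given: they have to be found in the camera images.
- gauge_grip (a point): Middle of the angle gauge's dark wooden grip block (20 mm along y, 22 along x; it spans 109 to 156 mm above the foot's underside), on the gauge's axis, 136 mm above the foot's underside. z up through the grip, x where the white dial faces, y in the dial's plane along the foot bar. Grasp from above across y, keeping the dial in view.
- gauge: The whole gauge, 156 mm tall, 0.22 to 0.38 kg, axes as gauge_grip; origin under the foot's centre. Upwards: foot bar (36 mm along y, 9 along x, 6 high, flat below), 15 mm stem, 28 mm round collar (underside 15 mm up), round dial case (80 mm across, 12 thick along x, 30 to 110 mm up), grip.
- gauge_foot (a point): Centre of the flat underside of the gauge's foot bar, on the gauge's axis; same axes as gauge_grip.
- pointer (a joint): Angle (rad) about the gauge's x axis of the steel pointer, a damped pendulum hung at the dial's centre (70 mm above the foot's underside). It settles straight down within about a second. 0 when it points at the foot, positive when it points towards the gauge's +y side. Rocking the gauge by a about its own x axis (right-handed) makes it settle at -a.
- tab (a joint): Angle (rad) of the brass tab on the dial's lower rim (7 mm wide, 14 mm long, 31 to 45 mm from the dial's centre), measured like the pointer's. Set somewhere from 0.20 to 0.40 (towards the gauge's +y side); stiff, it stays so. The pointer is on the tab when both joints read the same.
- pointer_tip (a point): Tip of the pointer, 28 mm from the dial's centre; its z axis runs back along the pointer to its pivot.
- tab_tip (a point): Inner end of the brass tab, 32 mm from the dial's centre; its z axis runs from there to the dial's centre.
- socket: Square metal bayonet socket, 90 x 90 x 20 mm high, fixed to the bench; origin at the centre of its underside, z up. Its 7 mm top plate has a slot along its y axis, 41 x 13 mm. The gauge's stem stands at its centre, collar on the plate, foot underside 5 mm above the bench, foot bar caught under the plate, turned 0.9 to 1.3 rad anticlockwise of the slot.
- socket_top (a point): Centre of the socket's top, 20 mm above the bench, axes as the socket. The foot comes up through the slot only when the gauge's y axis is along the socket's y axis within about 0.1 rad; stops inside end the clockwise turn there (0.05 to 0.1 rad past the exact line). It is clear once raised 20 mm.
- stake_crown (a point): Top of the stake's middle ridge, 60 mm above the bench: a level round bar along this point's x axis, 10 mm radius, 46 mm long, its axis 10 mm below this point. z is up. Lower side ridges lie 15.5 mm to +y and -y, 9.5 and 13 mm lower; the foot can rock 0.5 rad either way before touching them. Set the gauge's x axis along this x axis.
- stake: The forming stake, fixed: 85 mm square wooden foot 22 mm high, a steel post and an uneven steel crown of three rounded ridges. Origin at the centre of its underside, 60 mm under stake_crown, same axes.
- cup_center (a point): Bystander: small brass cup, 36 mm across and 35 mm high; its centre.
- ringblank_center (a point): Bystander: steel ring blank lying flat, 28 mm across and 8 mm high; its centre.
- jar_center (a point): Bystander: small pale lidded jar, 44 mm across and 50 mm high; its centre.
Things that resemble listed ones, but are neither listed nor needed, are in the scene too. Several things have the shape of the stake; the one meant has the colours described above.

How it is judged:
On the way, in this order (a step that is already met when the one before it is completed fails the run):
1. the gauge is turned in the socket so that its foot is in line with the slot (angle between the y axis of gauge and the y axis of socket, either way round below 0.13 rad and z of gauge_foot in the frame of socket below 0.012 m).
2. the gauge is lifted clear of the socket (z of gauge_foot in the frame of socket above 0.03 m).
3. the gauge stands upright on the top ridge of the stake (contact force between gauge and stake above 0.5 N and distance between gauge_foot and stake_crown below 0.016 m and angle between gauge's own z axis and vertical below 0.12 rad), for 0.1 s.
At the end, for the whole second after the job is handed in: The fingers hold the gauge (over 1 N), its foot presses on the stake with 0.5 to 25 N, the middle of the foot is within 16 mm of the top of the ridge, and the pointer is within 0.06 rad (3.4 degrees) of the tab and still (under 0.3 rad/s) (contact force between gauge and stake between 0.5 and 25 N and distance between gauge_foot and stake_crown below 0.016 m and angle between the z axis of pointer_tip and the z axis of tab_tip, either way round below 0.06 rad and velocity of joint pointer between -0.3 and 0.3 rad/s and contact force between the fingers and gauge above 1 N); the arm keeps its last pose, push and grip.
It fails at once if a bystander is pushed more than 20 mm (distance of any of cup_center, ringblank_center, jar_center from where it was at the start of the episode above 0.02 m).
It fails at once if the gauge is rammed on the stake (over 45 N) (contact force between gauge and stake above 45 N).
It also fails if it takes over 48 s, if anything falls off the work surface, if the arm or the gripper's body presses on something with over 40 N, if the wrist force passes 120 N, or if a joint passes its speed limit or range.

ROBOT

A 6-joint arm with a two-finger parallel gripper is mounted at the origin on the work surface. World frame = base frame: x ahead of the robot, y to its left, z up, the work surface at z = 0. Lengths are in m, angles in rad, forces in N, time in s.
With the tool pointing down it reaches from about 0.2 to 0.875 m from the base axis. Payload 3.4 kg.
Tool frame: the origin (TCP) lies on the centre line of the jaws, within the pads' length; the fingertips stand bot.tip_reach ahead of it and the grasp point (between the pads) lies 11 mm behind it (bot.tip_reach is the distance from the TCP to the fingertips, in m); z points along the fingers, y is the direction in which the jaws open and shut (so a half turn about z gives the same grasp; the last joint's range is limited). The gripper opens to 94 mm and grips with 3 to 60 N. Pads are 16 mm wide; open, the fingers measure 119 mm over their backs; the gripper's body (75 mm by 177 mm) begins 78 mm behind the grasp point.
Start: joints at [1.057, 0.276, 1.505, -0, 1.361, -0.121], TCP at [0.22, 0.531, 0.213] pointing down, gripper open.
Joint ranges: [-2.89, 2.89], [-0.75, 2.08], [0.22, 2.7], [-1.18, 4.32], [0.11, 2.71], [-2.7, 2.7]. Speed limits (rad/s): [2.57, 2.57, 3.14, 3.14, 3.14, 3.14].

INTERFACE

Orientations are given as a 3x3 rotation matrix whose columns are the frame's x, y, z axes.
In Python, from bench import bot gives the robot as it stands.
- The arm moves only by the tool carry_out, never from a script. Its argument "deltas" is one flat list of numbers, 7 for each row, row after row: the turn, a rotation vector about the tool's x, y, z in rad, then the shift along the tool's x, y, z in mm, then the opening, from -1 (shut) to 1 (fully open). A call has 1 to 10 rows; each row shifts and turns the pose as measured when the row begins, along the tool's axes as they then stand; what a row does not reach is not made up. A row lasts 1/10 s, in which the tool goes at most 50 mm and 8.59 degrees, less where a joint would pass 70% of its speed; a pose out of reach is approached as far as the arm can. A call is refused whole if a number of a shift passes 50 or a number of a turn 0.15, either way. A call with a gripper value outside its range is refused whole. The fingers move at their own pace and stop on an object; "newtons" is the grip in N (left out, the last holds). Time passes only in rows, so rows that do not move let the fingers close. It gives the time, the measured TCP pose, the force and the opening at its end, in the units of the state.
- bot.read_state(): the state, without advancing time (a new reading comes with each control period).
- bot.grab_frame(name): name is "scene" or "top" or "wrist"; returns the picture (400x640x3 uint8, red, green, blue); there is no depth.
- bot.camera_info(name): a dict with "mtx" (3x3 intrinsics, pixels), "extrinsics" (4x4, takes a point from camera to world coordinates). Camera axes: x right, y up, looking along -z (the intrinsics and any distortion apply to the point x, -y, -z); pixel columns grow to the right and rows downward; lengths in m; the calibration is good to about 2 mm. A picture is of the moment at which its call begins: read the wrist's pose just before it. camera_info takes no time and is no camera call; for the wrist camera it gives the pose at the moment of the call.
- bot.close_job(): hands the job in, once; it reports no verdict.
The state is a dict: "time_s": time; "joints": joint angles; "joint_vel": joint speeds; "tau": joint torques, N m; "tcp_pos": TCP position; "tcp_rot": TCP orientation; "ft_force": force on the tool from outside, world axes, zero at the start; "moment": the same for the moment, N m; "opening": finger opening in m.
Only numpy, scipy, OpenCV 4.12 (cv2) and the standard library are available. Lean on these libraries where they do the work, as an engineer would, in place of code of your own. Each camera call takes 0.05 s, during which the arm holds its last target.

## Working session

There is one attempt and no reset: what is moved stays moved. The work goes in short steps, Python scripts to look and compute and a tool call to move; the robot and the scene stay as the last step left them, time stands still between calls to the robot, and variables do not carry over. Pictures are saved under pics/ and viewed, and the job is handed in when it is done.

Besides the shell and the picture viewer there is one more tool, called after "Call:" in YAML: its name, and indented under it one key for each argument. carry_out: Moves the arm, as the interface text tells. Its arguments: {"type":"object","properties":{"deltas":{"type":"array"},"newtons":{"type":"number"}},"required":["deltas"]}

```bash
mkdir -p pics; cat > h.py <<'E'
import numpy as np, cv2
from bench import bot
def grab(n,f):
    im=bot.grab_frame(n); cv2.imwrite('pics/'+f,im[:,:,::-1]); return im
def ray(n,u,v,ci=None):
    ci=ci or bot.camera_info(n); K=np.array(ci['mtx']);E=np.array(ci['extrinsics'])
    d=np.linalg.inv(K)@[u,v,1]; d=np.array([d[0],-d[1],-d[2]])
    return E[:3,3],E[:3,:3]@d
def onz(n,u,v,z,ci=None):
    o,d=ray(n,u,v,ci); return o+d*(z-o[2])/d[2]
def proj(n,p,ci=None):
    ci=ci or bot.camera_info(n); K=np.array(ci['mtx']);E=np.array(ci['extrinsics'])
    c=E[:3,:3].T@(np.array(p)-E[:3,3]); c=np.array([c[0],-c[1],-c[2]]); q=K@c; return q[:2]/q[2]
E
python3 - <<'E'
from h import *
s=bot.read_state(); print(s, bot.tip_reach)
for n in ['scene','top','wrist']:
    grab(n,n+'0.png'); c=bot.camera_info(n); print(n,{k:np.round(v,4).tolist() if not isinstance(v,str) else v for k,v in c.items()})
E
```

```text
{'time_s': 0.0, 'joints': array([ 1.05704467e+00,  2.76555178e-01,  1.50608341e+00, -1.59830936e-05,
        1.36072013e+00, -1.21032573e-01]), 'joint_vel': array([ 0.00016881, -0.00067637,  0.00111283, -0.00069428,  0.00037695,
       -0.0006282 ]), 'tau': array([ 2.39996545e-03, -4.04583657e+01, -2.37225544e+01,  6.99513266e-02,
        3.41721147e-02, -1.17954482e-04]), 'tcp_pos': array([0.21981094, 0.53073542, 0.21264727]), 'tcp_rot': array([[-9.23873073e-01,  3.82698074e-01, -8.54311970e-04],
       [ 3.82698976e-01,  9.23871801e-01, -1.54575422e-03],
       [ 1.97717575e-04, -1.75502502e-03, -9.99998440e-01]]), 'ft_force': array([ 0.12004021, -0.11562297, -0.59131974]), 'moment': array([-0.01944835, -0.00643921,  0.0192606 ]), 'opening': 0.09394344098377022} 0.008
scene {'mtx': [[434.9125, 0.0, 319.0662], [0.0, 434.9125, 202.6695], [0.0, 0.0, 1.0]], 'extrinsics': [[-0.2006, -0.6497, 0.7332, 1.0725], [0.9797, -0.1299, 0.1529, 0.1033], [-0.0041, 0.749, 0.6625, 0.5926], [0.0, 0.0, 0.0, 1.0]]}
top {'mtx': [[382.9733, 0.0, 320.0471], [0.0, 382.9733, 201.4071], [0.0, 0.0, 1.0]], 'extrinsics': [[-0.0001, 0.9958, -0.0921, 0.4866], [-0.9999, 0.001, 0.0123, 0.0031], [0.0123, 0.0921, 0.9957, 0.8661], [0.0, 0.0, 0.0, 1.0]]}
wrist {'mtx': [[307.2407, 0.0, 321.9775], [0.0, 307.2407, 197.9665], [0.0, 0.0, 1.0]], 'extrinsics': [[0.3836, -0.8923, -0.2381, 0.1506], [0.9235, 0.3705, 0.0995, 0.5613], [-0.0006, -0.2581, 0.9661, 0.3841], [0.0, 0.0, 0.0, 1.0]]}
```

View pics/scene0.png

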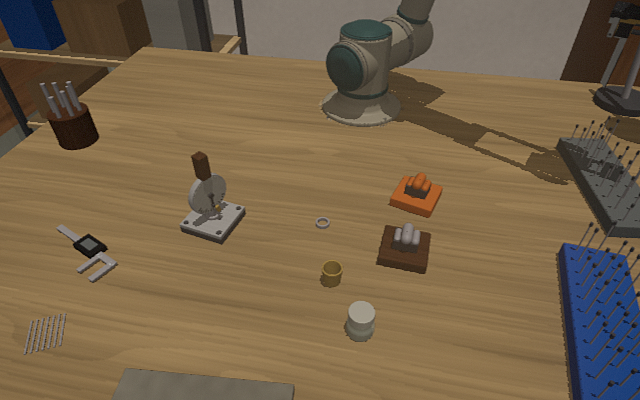

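View pics/top0.png

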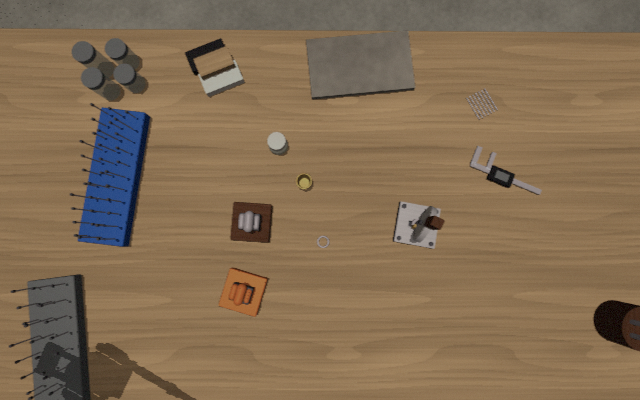

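View pics/wrist0.png

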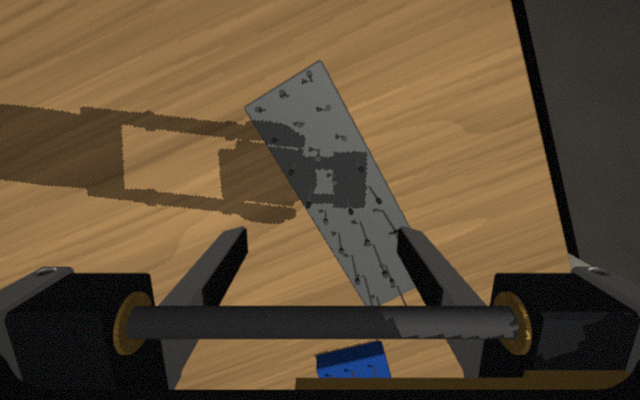

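The scene shows the gauge in its socket at scene (210,205) / top (418,225). Two things have the stake's shape: brown foot with a grey steel crown at top (251,222), and an all-orange one at top (243,291). The brown and steel one fits the description. I'll confirm with an enlarged crop.

```bash
python3 - <<'E'
import cv2,numpy as np
t=cv2.imread('pics/top0.png'); s=cv2.imread('pics/scene0.png')
a=cv2.resize(t[195:325,210:280],None,fx=4,fy=4,interpolation=2)[:520]
b=cv2.resize(s[165:285,370:450],(347,520),interpolation=2)
cv2.imwrite('pics/c1.png',np.hstack([a,b]))
a=cv2.resize(t[190:260,385:455],(400,400),interpolation=2)
b=cv2.resize(s[145:245,170:250],(320,400),interpolation=2)
cv2.imwrite('pics/c2.png',np.hstack([a,b]))
E
```

```text
(no output)
```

View pics/c1.png

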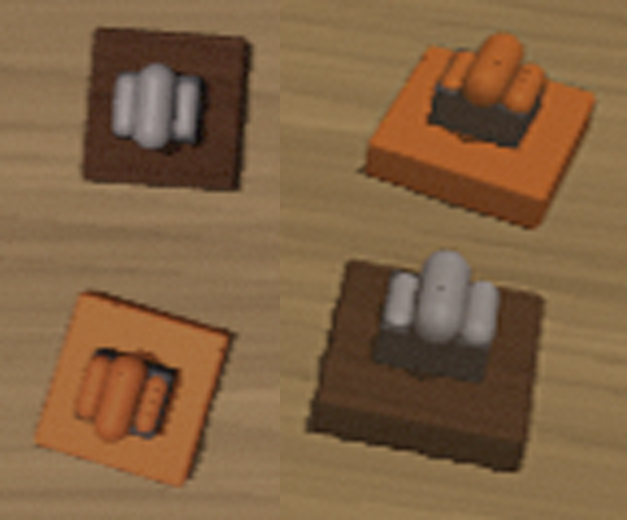

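View pics/c2.png

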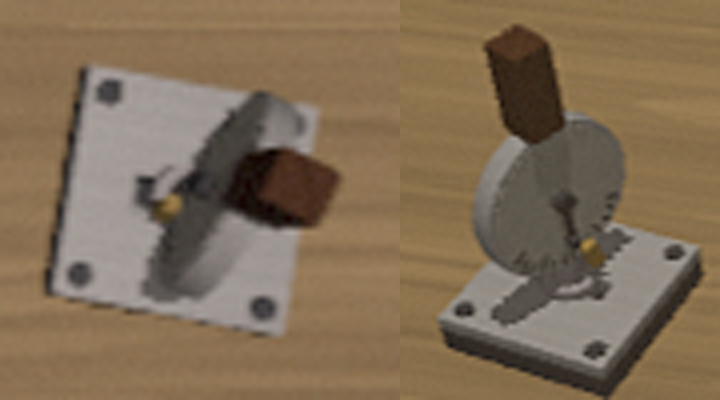

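Both crops confirm the brown foot with the grey steel crown as the stake. The gauge's white dial faces the scene camera, and its tab is towards the viewer's right. Next I'll measure the socket, grip and stake.

```bash
python3 - <<'E'
from h import *
t=cv2.imread('pics/top0.png'); s=cv2.imread('pics/scene0.png')
vis=[]
def big(mask,roi):
    m=np.zeros_like(mask); x0,y0,x1,y1=roi; m[y0:y1,x0:x1]=mask[y0:y1,x0:x1]
    n,l,st,c=cv2.connectedComponentsWithStats(m); k=1+np.argmax(st[1:,4]); 
    cs,_=cv2.findContours((l==k).astype(np.uint8),cv2.RETR_EXTERNAL,cv2.CHAIN_APPROX_NONE); return cs[0]
hs=cv2.cvtColor(t,cv2.COLOR_BGR2HSV); ss=cv2.cvtColor(s,cv2.COLOR_BGR2HSV)
def rep(name,cam,img,c,z):
    h=cv2.convexHull(c); q=cv2.approxPolyDP(h,4,True)[:,0]; r=cv2.minAreaRect(c)
    print(name,cam,'poly',q.tolist(),'rect',np.round(r[0],1),np.round(r[1],1),round(r[2],1))
    P=np.array([onz(cam,*p,z) for p in q]); print(np.round(P[:,:2],4).tolist(),np.round(onz(cam,*r[0],z),4))
    b=cv2.boxPoints(r); B=np.array([onz(cam,*p,z)[:2] for p in b]); print(' box',np.round(B,4).tolist(),' c',np.round(B.mean(0),4))
    for i in range(2):
        d=B[i+1]-B[i]; print('  len %.4f ang %.1f'%(np.linalg.norm(d),np.degrees(np.arctan2(d[1],d[0]))))
sock=((hs[...,1]<60)&(hs[...,2]>110)).astype(np.uint8)*255
rep('socket','top',t,big(sock,(385,190,455,260)),.02)
print(hs[222,434],hs[225,440],hs[222,240],hs[220,249],hs[215,265],t[225,400])
br=((hs[...,2]<75)).astype(np.uint8)*255
rep('stakefoot','top',t,big(((hs[...,2]<90)).astype(np.uint8)*255,(225,195,278,246)),.022)
rep('crown','top',t,big(((hs[...,1]<50)&(hs[...,2]>90)).astype(np.uint8)*255,(225,195,278,246)),.055)
rep('grip','top',t,big(((hs[...,0]<10)&(hs[...,1]>90)&(hs[...,2]>60)).astype(np.uint8)*255,(425,205,455,240)),.161)
a=t[195:250,225:280];cv2.imwrite('pics/c3.png',cv2.resize(np.hstack([a,t[195:250,395:450]]),None,fx=7,fy=7,interpolation=0))
E
```

```text
socket top poly [[401, 202], [428, 206], [436, 230], [433, 248], [394, 240]] rect [417.2 224.6] [41.3 41. ] 9.9
[[0.5637, -0.1875], [0.5548, -0.2475], [0.5016, -0.2639], [0.462, -0.2561], [0.4796, -0.1704]] [ 0.5135 -0.2225  0.02  ]
 box [[0.4768, -0.1689], [0.5662, -0.1861], [0.5505, -0.2766], [0.4612, -0.2585]]  c [ 0.5137 -0.2225]
  len 0.0911 ang -10.9
  len 0.0919 ang -99.9
[ 10 134  76] [  9 148  76] [  3  18 158] [  9  18 143] [ 12 171  67] [152 157 165]
stakefoot top poly [[234, 202], [272, 206], [269, 242], [231, 239]] rect [251.4 221.9] [39.8 38.8] 4.1
[[0.5631, 0.1826], [0.5543, 0.0987], [0.4753, 0.1044], [0.4818, 0.1875]] [0.5193 0.1436 0.022 ]
 box [[0.4801, 0.1893], [0.565, 0.185], [0.5588, 0.0975], [0.4739, 0.1026]]  c [0.5195 0.1436]
  len 0.0850 ang -2.9
  len 0.0877 ang -94.0
crown top poly [[250, 211], [251, 228], [246, 231], [238, 227], [238, 220]] rect [245. 221.] [20. 14.] 90.0
[[0.541, 0.1414], [0.5051, 0.1387], [0.4988, 0.1491], [0.5072, 0.1661], [0.522, 0.1664]] [0.5199 0.1516 0.055 ]
 box [[0.541, 0.1667], [0.541, 0.1372], [0.4988, 0.1365], [0.4988, 0.1659]]  c [0.5199 0.1516]
  len 0.0296 ang -90.0
  len 0.0422 ang -179.1
grip top poly [[442, 221], [440, 225]] rect [441. 223.] [1.3 4.4] 18.4
[[0.5156, -0.231], [0.5083, -0.2271]] [ 0.512 -0.229  0.161]
 box [[0.5085, -0.2265], [0.5162, -0.2293], [0.5155, -0.2315], [0.5077, -0.2287]]  c [ 0.512 -0.229]
  len 0.0082 ang -20.0
  len 0.0023 ang -108.5
```

View pics/c3.png

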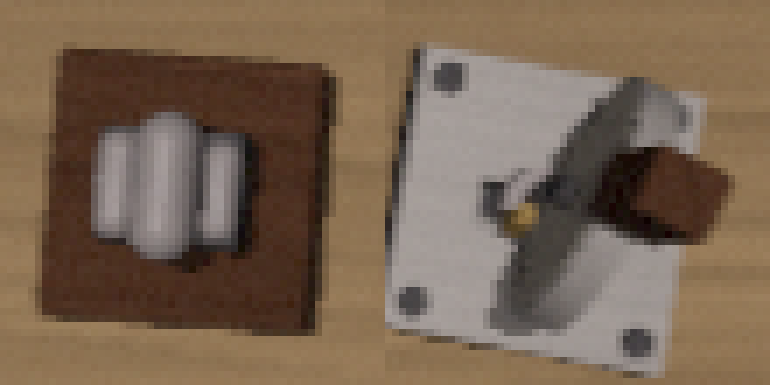

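```bash
python3 - <<'E'
from h import *
def pts(cr,off,z):
    P=np.array([onz('top',a/7+off[0]-.07,b/7+off[1]-.07,z)[:2] for a,b in cr]);return P
def sh(n,P):
    print(n,np.round(P,4).tolist(),'c',np.round(P.mean(0),4))
    for i in range(len(P)):
        d=P[(i+1)%len(P)]-P[i];print('   len %.4f ang %.1f'%(np.linalg.norm(d),np.degrees(np.arctan2(d[1],d[0]))))
L=(225,195);R=(395-55,195)
sh('foot',pts([(62,48),(318,66),(303,328),(42,315)],L,.022))
sh('ridge',pts([(163,260),(166,112)],L,.055))
sh('ridge@60c',pts([(164.5,186)],L,.060))
sh('side ridges',pts([(115,186),(222,193)],L,.05))
sh('grip',pts([(655,147),(735,180),(712,245),(637,213)],R,.161))
sh('sock',pts([(422,44),(706,96),(664,376),(388,326)],R,.02))
sh('dial top edge',pts([(640,80),(505,330)],R,.07))
E
```

```text
foot [[0.5636, 0.1831], [0.558, 0.1024], [0.4758, 0.1061], [0.4798, 0.1876]] c [0.5193 0.1448]
   len 0.0809 ang -94.0
   len 0.0823 ang 177.4
   len 0.0816 ang 87.1
   len 0.0839 ang -3.1
ridge [[0.4965, 0.1444], [0.5412, 0.1442]] c [0.5189 0.1443]
   len 0.0446 ang -0.2
   len 0.0446 ang 179.8
ridge@60c [[0.5186, 0.1434]] c [0.5186 0.1434]
   len 0.0000 ang 0.0
side ridges [[0.519, 0.1602], [0.5169, 0.1277]] c [0.5179 0.144 ]
   len 0.0325 ang -93.7
   len 0.0325 ang 86.3
grip [[0.525, -0.2155], [0.5163, -0.2364], [0.4992, -0.2298], [0.5076, -0.2102]] c [ 0.512 -0.223]
   len 0.0227 ang -112.6
   len 0.0183 ang 158.9
   len 0.0213 ang 66.8
   len 0.0182 ang -16.8
sock [[0.5654, -0.1858], [0.5489, -0.2759], [0.4606, -0.26], [0.4763, -0.1733]] c [ 0.5128 -0.2237]
   len 0.0916 ang -100.4
   len 0.0897 ang 169.8
   len 0.0882 ang 79.8
   len 0.0900 ang -8.0
dial top edge [[0.55, -0.2397], [0.4757, -0.1976]] c [ 0.5129 -0.2187]
   len 0.0854 ang 150.4
   len 0.0854 ang -29.6
```

Call:
carry_out:
  deltas: [0, 0, 0.15, 0, 0, -4, 1, 0, 0, 0.15, 0, 0, -4, 1, 0, 0, 0.15, 0, 0, -4, 1, 0, 0, 0.15, 0, 0, -4, 1, 0, 0, 0.15, 0, 0, -4, 1, 0, 0, 0.15, 0, 0, -4, 1, 0, 0, 0.15, 0, 0, -4, 1, 0, 0, 0.15, 0, 0, -4, 1, 0, 0, 0.15, 0, 0, -4, 1, 0, 0, 0.15, 0, 0, -4, 1]
  newtons: 20

```text
time_s: 1.15
tcp_pos: [0.2184, 0.5283, 0.2494]
tcp_rot: [[0.322, 0.947, -0.006], [0.947, -0.322, -0.01], [-0.012, -0.002, -1.0]]
ft_force: [0.1, -0.5, 0.1]
opening: 0.0944
```

```bash
cat >> h.py <<'E'
def go(target,heading=None):
    s=bot.read_state();R=np.array(s['tcp_rot']);p=np.array(s['tcp_pos'])
    print('t',round(s['time_s'],2),'p',np.round(p,4),'head %.1f'%np.degrees(np.arctan2(R[1,0],R[0,0])),'z',np.round(R[:,2],3),'F',np.round(s['ft_force'],2),'M',np.round(s['moment'],2),'op',round(s['opening'],4),'j',np.round(s['joints'],2))
    d=R.T@(np.array(target)-p)*1000; print('tool shift mm',np.round(d,1))
    if heading is not None: print('turn about tool z', round(float(-((np.radians(heading)-np.arctan2(R[1,0],R[0,0])+np.pi)%(2*np.pi)-np.pi)),3))
    return d
E
python3 -c "
from h import *
go([.5133,-.223,.24],65)"
```

```text
t 1.15 p [0.2184 0.5283 0.2494] head 71.2 z [-0.006 -0.01  -1.   ] F [ 0.1  -0.47  0.07] M [ 0.    0.02 -0.  ] op 0.0944 j [ 1.06  0.26  1.44 -0.    1.45  1.39]
tool shift mm [-616.   521.3   15.4]
turn about tool z 0.108
```

Call:
carry_out:
  deltas: [0, 0, 0, -37, 31.5, 0, 1, 0, 0, 0, -37, 31.5, 0, 1, 0, 0, 0, -37, 31.5, 0, 1, 0, 0, 0, -37, 31.5, 0, 1, 0, 0, 0, -37, 31.5, 0, 1, 0, 0, 0, -37, 31.5, 0, 1, 0, 0, 0, -37, 31.5, 0, 1, 0, 0, 0, -37, 31.5, 0, 1, 0, 0, 0, -37, 31.5, 0, 1, 0, 0, 0, -37, 31.5, 0, 1]

```text
time_s: 2.15
tcp_pos: [0.3998, 0.0683, 0.2501]
tcp_rot: [[0.312, 0.95, -0.004], [0.95, -0.312, -0.009], [-0.01, -0.001, -1.0]]
ft_force: [1.4, 1.0, -0.5]
opening: 0.0938
```

```bash
python3 -c "
from h import *
go([.5133,-.223,.25],65)"
```

```text
t 2.15 p [0.3998 0.0683 0.2501] head 71.8 z [-0.004 -0.009 -1.   ] F [ 1.38  1.04 -0.46] M [-0.08  0.05 -0.02] op 0.0938 j [ 0.01 -0.    1.75 -0.01  1.4   0.33]
tool shift mm [-241.3  198.8    2.3]
turn about tool z 0.119
```

Call:
carry_out:
  deltas: [0, 0, 0, -37, 30, 0, 1, 0, 0, 0, -37, 30, 0, 1, 0, 0, 0, -37, 30, 0, 1, 0, 0, 0, -37, 30, 0, 1, 0, 0, 0, -37, 30, 0, 1, 0, 0, 0, -37, 30, 0, 1, 0, 0, 0.06, 0, 0, 0, 1, 0, 0, 0, 0, 0, 0, 1]

```text
time_s: 2.95
tcp_pos: [0.5036, -0.2181, 0.2496]
tcp_rot: [[0.38, 0.925, -0.004], [0.925, -0.38, -0.008], [-0.009, -0.001, -1.0]]
ft_force: [-0.5, 0.0, 0.3]
opening: 0.0942
```

```bash
python3 -c "
from h import *
go([.5133,-.223,.25],65)
grab('wrist','w1.png');grab('scene','s1.png')"
```

```text
t 2.95 p [ 0.5036 -0.2181  0.2496] head 67.7 z [-0.004 -0.008 -1.   ] F [-0.48  0.01  0.33] M [-0.04  0.07  0.07] op 0.0942 j [-0.53  0.22  1.5  -0.01  1.43 -0.14]
tool shift mm [-0.8 10.8 -0.4]
turn about tool z 0.047
```

View pics/w1.png

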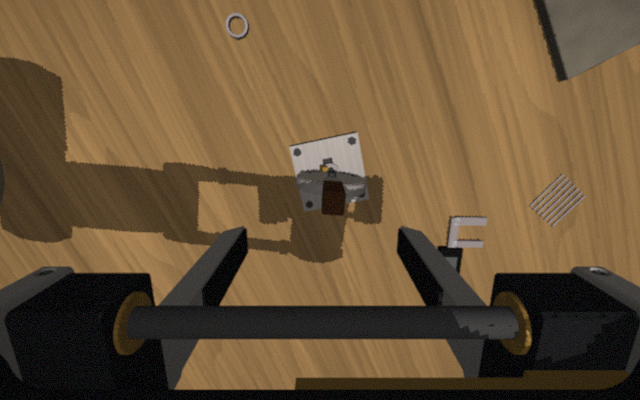

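```bash
python3 - <<'E'
from h import *
w=cv2.imread('pics/w1.png')
cv2.imwrite('pics/w1c.png',cv2.resize(w[125:225,280:380],(600,600),interpolation=2))
E
```

```text
(no output)
```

View pics/w1c.png

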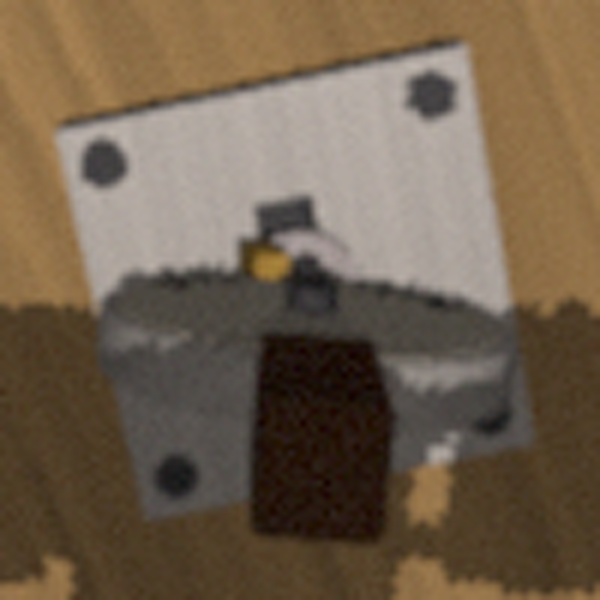

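```bash
python3 - <<'E'
from h import *
ci=bot.camera_info('wrist')
f=lambda a,b,z:onz('wrist',a/6+280-.4,b/6+125-.4,z,ci)
def e(n,a,b,z):
    A,B=f(*a,z),f(*b,z);d=A-B;print(n,np.round((A+B)[:2]/2,4),'len %.4f ang %.1f'%(np.linalg.norm(d),np.degrees(np.arctan2(d[1],d[0]))))
e('grip back top',(252,535),(385,545),.161)
e('grip front bottom',(262,335),(375,340),.114)
e('dial',(100,345),(515,375),.075)
e('sock TR-TL',(60,125),(467,42),.02)
e('sock L',(60,125),(145,520),.02)
e('sock R',(467,42),(533,440),.02)
P=np.array([f(*q,.02) for q in [(60,125),(467,42),(533,440),(145,520)]]);print(P.mean(0))
E
```

```text
grip back top [ 0.5081 -0.2289] len 0.0198 ang 153.3
grip front bottom [ 0.517  -0.2105] len 0.0192 ang 155.2
dial [ 0.5115 -0.2223] len 0.0800 ang 153.6
sock TR-TL [ 0.5215 -0.1747] len 0.0888 ang 169.1
sock L [ 0.4688 -0.2109] len 0.0909 ang 78.5
sock R [ 0.5566 -0.2271] len 0.0896 ang 79.1
[ 0.51273293 -0.21897061  0.02      ]
```

Call:
carry_out:
  deltas: [0, 0, 0.065, 0, 0, 0, 0, 0, 0, 0, 0, 10, 0, 0, 0, 0, 0, 0, 0, 0, 0]

```text
time_s: 3.35
tcp_pos: [0.5123, -0.2187, 0.2503]
tcp_rot: [[0.432, 0.902, -0.004], [0.902, -0.432, -0.008], [-0.009, 0.0, -1.0]]
ft_force: [0.1, -0.3, 0.0]
opening: 0.073
```

```bash
python3 -c "
from h import *
go([.513,-.221,.130],64)"
```

```text
t 3.35 p [ 0.5123 -0.2187  0.2503] head 64.4 z [-0.004 -0.008 -1.   ] F [ 0.14 -0.34  0.01] M [-0.09  0.14 -0.  ] op 0.073 j [-0.52  0.23  1.48 -0.01  1.43 -0.07]
tool shift mm [ -0.7   1.6 120.3]
turn about tool z 0.007
```

Call:
carry_out:
  deltas: [0, 0.009, 0.005, -1, 1.5, 30, 0, 0, 0, 0, 0, 0, 40, 0, 0, 0, 0, 0, 0, 40, 0, 0, 0, 0, 0, 0, 8, 0, 0, 0, 0, 0, 0, 0, 0]

```text
time_s: 3.85
tcp_pos: [0.5166, -0.2185, 0.1328]
tcp_rot: [[0.426, 0.905, 0.008], [0.905, -0.426, -0.003], [0.0, 0.008, -1.0]]
ft_force: [-0.1, -0.5, 0.2]
opening: 0.0475
```

```bash
python3 -c "
from h import *
go([.513,-.221,.130],64)
grab('wrist','w2.png')"
```

```text
t 3.85 p [ 0.5166 -0.2185  0.1328] head 64.8 z [ 0.008 -0.003 -1.   ] F [-0.09 -0.46  0.23] M [ 0.    0.07 -0.05] op 0.0475 j [-0.52  0.31  1.67  0.    1.16 -0.09]
tool shift mm [-3.8 -2.2  2.8]
turn about tool z 0.014
```

View pics/w2.png

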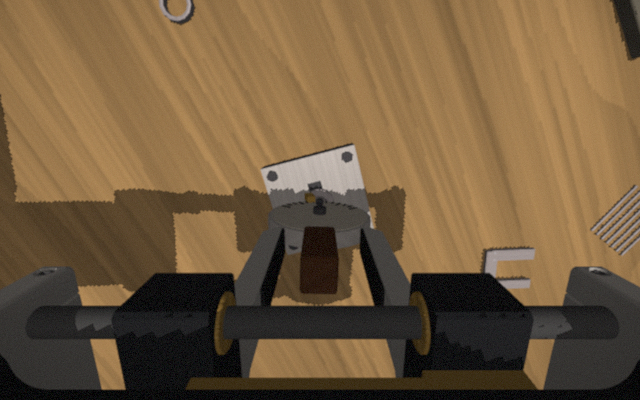

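```bash
python3 -c "
from h import *
s=bot.read_state();R=s['tcp_rot'];p=s['tcp_pos']
for u,v,z in [(301,292,.161),(337,292,.161),(304,252,.161),(336,252,.161),(305,228,.114),(335,228,.114)]:
    q=onz('wrist',u,v,z);print(u,v,np.round(q,4),'tool',np.round(R.T@(q-p)*1000,1))
"
```

```text
301 292 [ 0.5004 -0.2253  0.161 ] tool [-13.  -11.6 -27.7]
337 292 [ 0.5175 -0.2335  0.161 ] tool [-13.1   7.3 -27.6]
304 252 [ 0.5119 -0.2054  0.161 ] tool [  9.9  -9.7 -27.7]
336 252 [ 0.5266 -0.2124  0.161 ] tool [  9.8   6.5 -27.6]
305 228 [ 0.5083 -0.2089  0.114 ] tool [  5.2 -11.9  19.3]
335 228 [ 0.5262 -0.2174  0.114 ] tool [ 5.1  7.9 19.4]
```

Call:
carry_out:
  deltas: [0, 0, 0.01, -2.5, -2, 2.5, -0.3, 0, 0, 0, 0, 0, 0, -1, 0, 0, 0, 0, 0, 0, -1, 0, 0, 0, 0, 0, 0, -1, 0, 0, 0, 0, 0, 0, -1]
  newtons: 30

```text
time_s: 4.4
tcp_pos: [0.5146, -0.2205, 0.1362]
tcp_rot: [[0.435, 0.901, 0.012], [0.901, -0.434, -0.006], [-0.0, 0.013, -1.0]]
ft_force: [-2.2, 2.0, -3.3]
opening: 0.0201
```

```bash
python3 -c "
from h import *
go([.513,-.221,.130],64)"
```

```text
t 4.4 p [ 0.5146 -0.2205  0.1362] head 64.2 z [ 0.012 -0.006 -1.   ] F [-2.17  1.96 -3.28] M [0.26 0.57 0.03] op 0.0201 j [-0.53  0.3   1.67  0.    1.16 -0.08]
tool shift mm [-1.2 -1.3  6.2]
turn about tool z 0.004
```

Call:
carry_out:
  deltas: [0, 0, 0.1, 0, 0, 1, -1, 0, 0, 0.1, 0, 0, 0, -1, 0, 0, 0.1, 0, 0, 0, -1, 0, 0, 0.1, 0, 0, 0, -1, 0, 0, 0, 0, 0, 0, -1]

```text
time_s: 4.9
tcp_pos: [0.5144, -0.2214, 0.1363]
tcp_rot: [[0.76, 0.649, 0.013], [0.649, -0.76, -0.009], [0.004, 0.015, -1.0]]
ft_force: [-0.3, 1.0, -0.8]
opening: 0.0199
```

```bash
python3 -c "
from h import *
go([.5137,-.2205,.1362],-8)"
```

```text
t 4.9 p [ 0.5144 -0.2214  0.1363] head 40.5 z [ 0.013 -0.009 -1.   ] F [-0.27  0.96 -0.79] M [0.09 0.4  0.02] op 0.0199 j [-0.53  0.3   1.67 -0.    1.15  0.33]
tool shift mm [ 0.  -1.2  0.1]
turn about tool z 0.846
```

Call:
carry_out:
  deltas: [0, 0, 0.1, 0, 0, 0, -1, 0, 0, 0.1, 0, 0, 0, -1, 0, 0, 0.1, 0, 0, 0, -1, 0, 0, 0.1, 0, 0, 0, -1, 0, 0, 0.1, 0, 0, 0, -1, 0, 0, 0.1, 0, 0, 0, -1, 0, 0, 0.1, 0, 0, 0, -1, 0, 0, 0, 0, 0, 0, -1]

```text
time_s: 5.7
tcp_pos: [0.5145, -0.2244, 0.1363]
tcp_rot: [[1.0, -0.001, 0.013], [-0.001, -1.0, -0.014], [0.013, 0.014, -1.0]]
ft_force: [-0.8, 0.2, -1.6]
opening: 0.0202
```

```bash
python3 -c "
from h import *
go([.5137,-.2205,.1362],-10.5)"
```

```text
t 5.7 p [ 0.5145 -0.2244  0.1363] head -0.0 z [ 0.013 -0.014 -1.   ] F [-0.78  0.2  -1.55] M [0.14 0.36 0.02] op 0.0202 j [-0.53  0.3   1.67 -0.01  1.15  1.04]
tool shift mm [-0.8 -3.9  0.1]
turn about tool z 0.183
```

Call:
carry_out:
  deltas: [0, 0, 0.08, 0, -1, 0, -1, 0, 0, 0.08, 0, -1, 0, -1, 0, 0, 0.04, 0, 0, 0, -1, 0, 0, 0, 0, 0, 0, -1]

```text
time_s: 6.1
tcp_pos: [0.5144, -0.2233, 0.1364]
tcp_rot: [[0.981, -0.191, 0.012], [-0.191, -0.981, -0.016], [0.015, 0.013, -1.0]]
ft_force: [-0.9, 0.4, -1.4]
opening: 0.0199
```

```bash
python3 -c "
from h import *
go([.5137,-.2205,.1362],-10.5)"
```

```text
t 6.1 p [ 0.5144 -0.2233  0.1364] head -11.0 z [ 0.012 -0.016 -1.   ] F [-0.94  0.36 -1.4 ] M [0.12 0.4  0.03] op 0.0199 j [-0.53  0.3   1.67 -0.01  1.15  1.24]
tool shift mm [-1.2 -2.6  0.1]
turn about tool z -0.009
```

Call:
carry_out:
  deltas: [0, 0, 0.05, 0, -0.5, 0, -1, 0, 0, 0.05, 0, -0.5, 0, -1, 0, 0, 0.0, 0, 0, 0, -1]

```text
time_s: 6.4
tcp_pos: [0.5135, -0.2228, 0.1364]
tcp_rot: [[0.96, -0.28, 0.01], [-0.279, -0.96, -0.017], [0.015, 0.014, -1.0]]
ft_force: [-0.5, -0.7, -1.2]
opening: 0.0199
```

```bash
python3 -c "
from h import *
go([.5137,-.2205,.1362],-10.5)
grab('wrist','w3.png');grab('scene','s3.png')
w=cv2.imread('pics/w3.png');s=cv2.imread('pics/s3.png')
cv2.imwrite('pics/c4.png',np.hstack([cv2.resize(w[120:320,220:420],(400,400),interpolation=2),cv2.resize(s[130:250,160:280],(400,400),interpolation=2)]))"
```

```text
t 6.4 p [ 0.5135 -0.2228  0.1364] head -16.2 z [ 0.01  -0.017 -1.   ] F [-0.49 -0.68 -1.23] M [0.12 0.34 0.29] op 0.0199 j [-0.53  0.3   1.67 -0.01  1.15  1.33]
tool shift mm [-0.5 -2.3  0.1]
turn about tool z -0.1
```

View pics/c4.png

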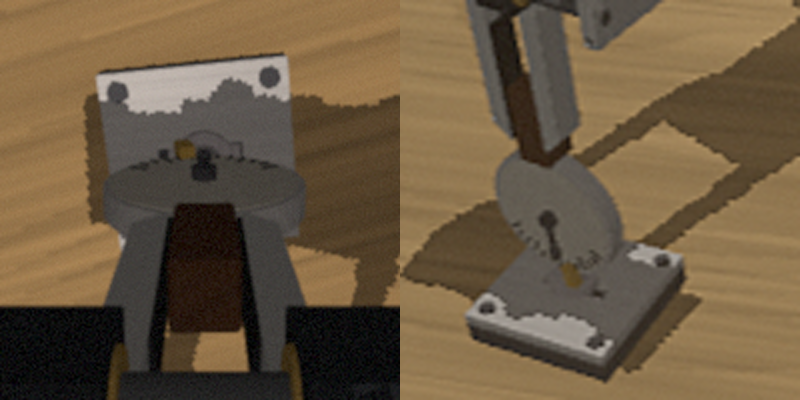

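Call:
carry_out:
  deltas: [0, 0, -0.04, 0, 0, 0, -1, 0, 0, 0, 0, 0, -4, -1, 0, 0, 0, 0, 0, -4, -1, 0, 0, 0, 0, 0, -4, -1]

```text
time_s: 6.9
tcp_pos: [0.5139, -0.2218, 0.148]
tcp_rot: [[0.971, -0.238, 0.011], [-0.238, -0.971, -0.015], [0.014, 0.012, -1.0]]
ft_force: [-0.4, -0.8, -3.4]
opening: 0.0198
```

```bash
python3 -c "
from h import *
go([.5137,-.2205,.1362],-10.5)"
```

```text
t 6.9 p [ 0.5139 -0.2218  0.148 ] head -13.8 z [ 0.011 -0.015 -1.   ] F [-0.42 -0.75 -3.37] M [0.03 0.18 0.07] op 0.0198 j [-0.53  0.29  1.66 -0.01  1.18  1.29]
tool shift mm [-0.7 -1.4 11.8]
turn about tool z -0.057
```

Call:
carry_out:
  deltas: [0, 0, 0, 0, 0, -8, -1, 0, 0, 0, 0, 0, -8, -1, 0, 0, 0, 0, 0, -20, -1, 0, 0, 0, 0, 0, -30, -1, 0, 0, 0, 0, 0, -30, -1, 0, 0, 0, 0, 0, 0, -1]

```text
time_s: 7.5
tcp_pos: [0.5134, -0.2204, 0.2503]
tcp_rot: [[0.971, -0.238, 0.013], [-0.238, -0.971, -0.016], [0.016, 0.012, -1.0]]
ft_force: [1.4, -0.5, -3.6]
opening: 0.0195
```

```bash
python3 -c "
from h import *
go([.519,.144,.245],-3)
grab('wrist','w4.png');grab('scene','s4.png')
w=cv2.imread('pics/w4.png');s=cv2.imread('pics/s4.png')
cv2.imwrite('pics/c5.png',np.hstack([cv2.resize(w[120:320,220:420],(400,400),interpolation=2),cv2.resize(s[50:200,130:280],(400,400),interpolation=2)]))"
```

```text
t 7.5 p [ 0.5134 -0.2204  0.2503] head -13.8 z [ 0.013 -0.016 -1.   ] F [ 1.42 -0.49 -3.63] M [-0.04  0.01  0.05] op 0.0195 j [-0.53  0.22  1.49 -0.01  1.41  1.29]
tool shift mm [ -81.4 -355.3   -0.4]
turn about tool z -0.188
```

View pics/c5.png

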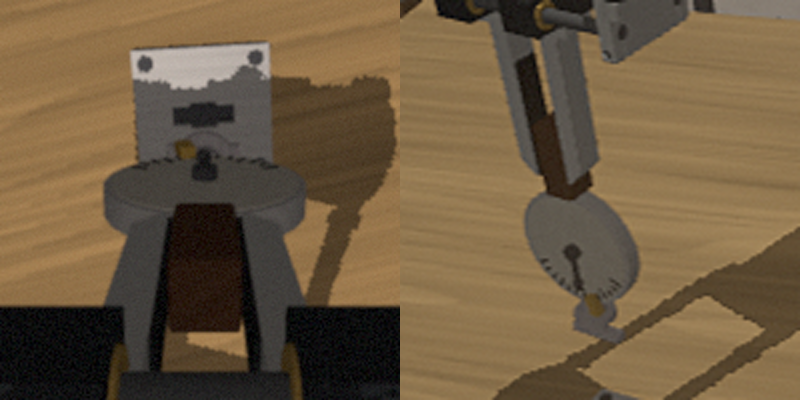

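Call:
carry_out:
  deltas: [0, 0, 0, -8, -36, 0, -1, 0, 0, 0, -8, -36, 0, -1, 0, 0, 0, -8, -36, 0, -1, 0, 0, 0, -8, -36, 0, -1, 0, 0, 0, -8, -36, 0, -1, 0, 0, 0, -8, -36, 0, -1, 0, 0, 0, -8, -36, 0, -1, 0, 0, 0, -8, -36, 0, -1, 0, 0, 0, -8, -36, 0, -1, 0, 0, -0.06, 0, 0, 0, -1]

```text
time_s: 8.6
tcp_pos: [0.5077, 0.1249, 0.2196]
tcp_rot: [[0.982, -0.184, -0.03], [-0.184, -0.983, -0.006], [-0.029, 0.011, -1.0]]
ft_force: [0.5, 0.1, -2.1]
opening: 0.02
```

```bash
python3 -c "
from h import *
go([.519,.144,.245],-3)"
```

```text
t 8.6 p [0.5077 0.1249 0.2196] head -10.6 z [-0.03  -0.006 -1.   ] F [ 0.5   0.08 -2.14] M [-0.1   0.17 -0.05] op 0.02 j [ 0.11  0.21  1.58 -0.    1.38  1.87]
tool shift mm [  6.9 -20.5 -25.8]
turn about tool z -0.133
```

Call:
carry_out:
  deltas: [0, 0.03, -0.07, 0, -10, -12, -1, 0, 0, -0.06, 6, -10, -10, -1, 0, 0, 0, 0, 0, 0, -1, 0, 0, 0, 0, 0, 0, -1]

```text
time_s: 9.0
tcp_pos: [0.5112, 0.1458, 0.2322]
tcp_rot: [[0.999, -0.046, -0.018], [-0.047, -0.999, -0.014], [-0.017, 0.015, -1.0]]
ft_force: [1.2, -0.3, -3.0]
opening: 0.02
```

```bash
python3 -c "
from h import *
go([.519,.144,.245],-3)
print(bot.read_state()['tcp_rot'][2])
grab('wrist','w5.png');grab('scene','s5.png');grab('top','t5.png')
w=cv2.imread('pics/w5.png');s=cv2.imread('pics/s5.png')
cv2.imwrite('pics/c6.png',cv2.resize(s[110:290,340:480],None,fx=4,fy=4,interpolation=2)[:600])
cv2.imwrite('pics/c6w.png',cv2.resize(w[100:300,220:420],(600,600),interpolation=2))"
```

```text
t 9.0 p [0.5112 0.1458 0.2322] head -2.7 z [-0.018 -0.014 -1.   ] F [ 1.15 -0.29 -3.03] M [-0.03  0.12 -0.04] op 0.02 j [ 0.15  0.21  1.55 -0.01  1.4   1.77]
tool shift mm [  7.7   1.7 -12.9]
turn about tool z 0.006
[-0.01719796  0.01471325 -0.99974384]
```

View pics/s5.png

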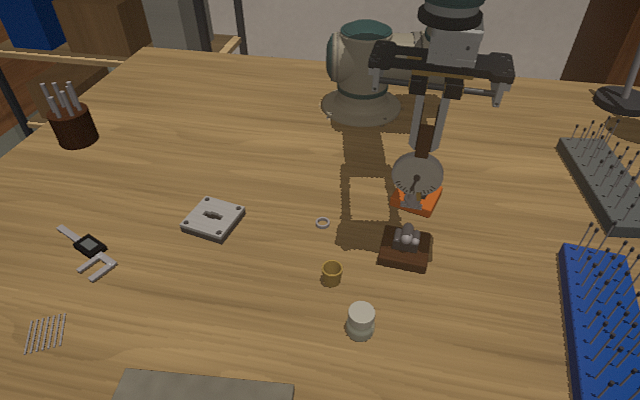

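View pics/c6w.png

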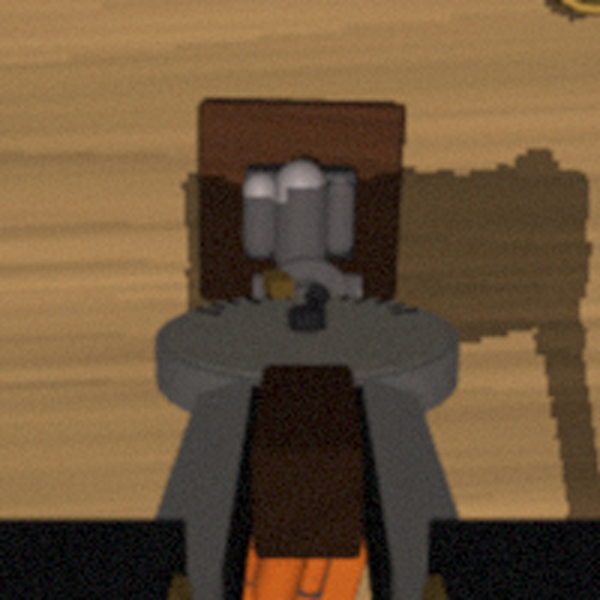

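View pics/c6.png

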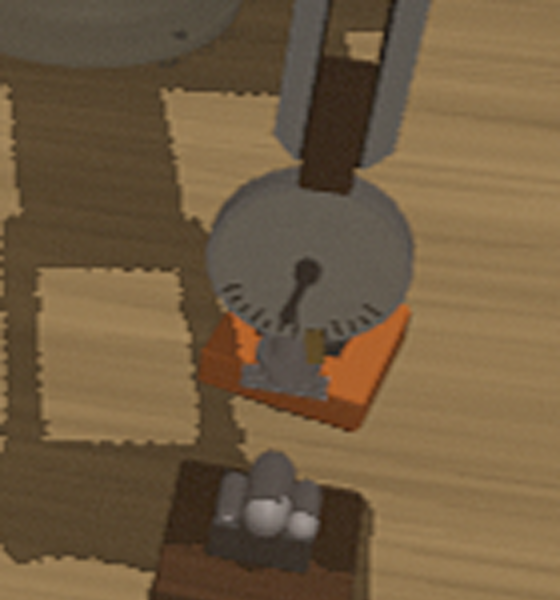

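```bash
cat >> h.py <<'E'
def tri(l):
    A=np.zeros((3,3));b=np.zeros(3)
    for o,d in l:
        d=d/np.linalg.norm(d);M=np.eye(3)-np.outer(d,d);A+=M;b+=M@o
    return np.linalg.solve(A,b)
E
python3 - <<'E'
from h import *
S=lambda a,b:ray('scene',a/4+340-.4,b/4+110-.4)
W=lambda a,b:ray('wrist',a/3+220-.3,b/3+100-.3)
s=bot.read_state();R=s['tcp_rot'];p=s['tcp_pos']
def rp(n,q): print(n,np.round(q,4),'tool',np.round(R.T@(q-p)*1000,1))
# scene on plane x (foot front face x = tcp-based +4.5)
for xx in (.513,.516,.519):
    for n,a in [('footL',(242,383)),('footR',(326,397)),('pivot',(308,270))]:
        o,d=S(*a); rp(n+str(xx),o+d*(xx-o[0])/d[0])
# wrist foot ends on z
for a in [(255,290),(362,292)]:
    o,d=W(*a); q=o+d*(.1065-o[2])/d[2]; rp('wfoot',q)
# stake ridge in wrist: tops
for a in [(303,160),(303,265)]:
    o,d=W(*a); rp('ridge',o+d*(.053-o[2])/d[2])
P=[W(*a) for a in [(203,99),(405,104)]]
Q=[o+d*(.022-o[2])/d[2] for o,d in P]
for q in Q: rp('stakefootcorner far',q)
m=(Q[0]+Q[1])/2; v=Q[0]-Q[1];print(np.linalg.norm(v),'ang y',np.degrees(np.arctan2(v[1],v[0])))
v/=np.linalg.norm(v);print('centre',m-np.array([v[1],-v[0],0])*.0425)
# scene ridge front end: sphere centre? top line of ridge
o,d=S(272,450);print('ridge far top scene at z60',o+d*(.06-o[2])/d[2]);
o,d=S(268,492);print('ridge front near',o+d*(.055-o[2])/d[2])
E
```

```text
footL0.513 [0.513  0.1255 0.1052] tool [  4.2  18.1 127.9]
footR0.513 [0.513  0.1604 0.1035] tool [  2.5 -16.8 129.1]
pivot0.513 [0.513  0.1438 0.1681] tool [ 2.3  0.7 64.7]
footL0.516 [0.516  0.1254 0.1078] tool [  7.1  18.1 125.3]
footR0.516 [0.516  0.1601 0.1061] tool [  5.5 -16.6 126.5]
pivot0.516 [0.516  0.1436 0.1704] tool [ 5.3  0.8 62.4]
footL0.519 [0.519  0.1253 0.1104] tool [ 10.1  18.1 122.6]
footR0.519 [0.519  0.1598 0.1087] tool [  8.5 -16.4 123.8]
pivot0.519 [0.519  0.1434 0.1727] tool [ 8.3  0.9 60.1]
wfoot [0.5075 0.163  0.1065] tool [ -3.1 -19.1 126.2]
wfoot [0.505  0.1273 0.1065] tool [ -3.9  16.7 126.7]
ridge [0.5428 0.1447 0.053 ] tool [ 33.8  -3.3 179.3]
ridge [0.5018 0.1468 0.053 ] tool [ -7.2  -3.4 180. ]
stakefootcorner far [0.5652 0.1839 0.022 ] tool [ 54.9 -43.9 209.4]
stakefootcorner far [0.5592 0.1022 0.022 ] tool [ 52.7  38.  210.6]
0.08194794891672026 ang y 85.81986249360278
centre [0.5198181  0.14612378 0.022     ]
ridge far top scene at z60 [0.50302306 0.14327341 0.06      ]
ridge front near [0.52434957 0.1432936  0.055     ]
```

Call:
carry_out:
  deltas: [0, 0.015, 0.01, 7, 1, 10, -1, 0, 0, 0, 0, 0, 10, -1, 0, 0, 0, 0, 0, 5, -1, 0, 0, 0, 0, 0, 0, -1]

```text
time_s: 9.55
tcp_pos: [0.5173, 0.1418, 0.2053]
tcp_rot: [[0.998, -0.061, -0.004], [-0.061, -0.998, -0.015], [-0.003, 0.015, -1.0]]
ft_force: [-0.3, -0.2, -3.8]
opening: 0.0195
```

```bash
python3 -c "
from h import *
go([.519,.1445,.187],-3)
print(bot.read_state()['tcp_rot'][2])
grab('wrist','w6.png');grab('scene','s6.png')
w=cv2.imread('pics/w6.png');s=cv2.imread('pics/s6.png')
cv2.imwrite('pics/c7.png',np.hstack([cv2.resize(s[130:280,360:460],(400,600),interpolation=2),cv2.resize(w[120:270,270:370],(400,600),interpolation=2)]))"
```

```text
t 9.55 p [0.5173 0.1418 0.2053] head -3.5 z [-0.004 -0.015 -1.   ] F [-0.31 -0.17 -3.84] M [-0.    0.18  0.02] op 0.0195 j [ 0.15  0.23  1.59 -0.01  1.33  1.78]
tool shift mm [ 1.6 -3.1 18.3]
turn about tool z -0.009
[-0.00327886  0.01529488 -0.99987765]
```

View pics/c7.png

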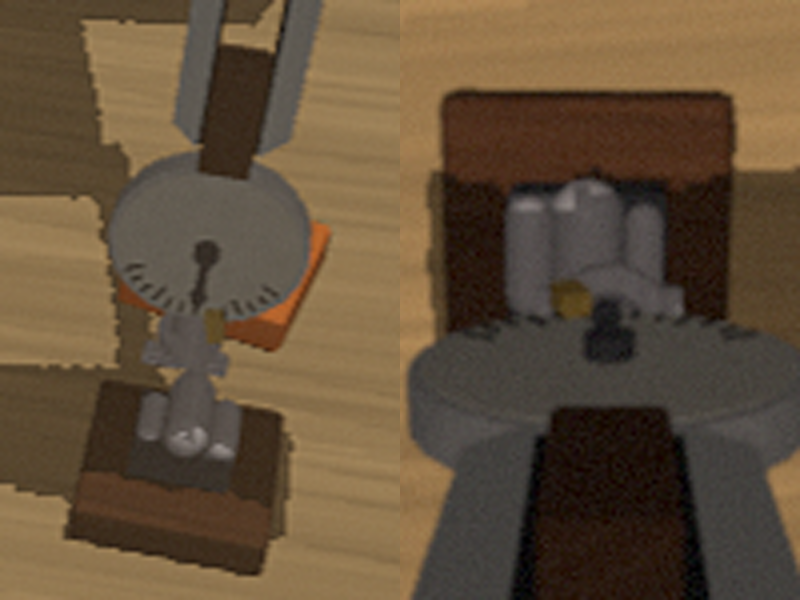

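Call:
carry_out:
  deltas: [0, 0, 0, 1, -2.5, 6, -1, 0, 0, 0, 0.5, -0.5, 5, -1, 0, 0, 0, 0, 0, 2, -1, 0, 0, 0, 0, 0, 0, -1]

```text
time_s: 10.05
tcp_pos: [0.5203, 0.1453, 0.193]
tcp_rot: [[0.998, -0.06, -0.001], [-0.06, -0.998, -0.014], [0.0, 0.014, -1.0]]
ft_force: [-0.7, 0.7, -4.2]
opening: 0.02
```

```bash
python3 -c "
from h import *
go([.519,.1445,.187],-3)"
```

```text
t 10.05 p [0.5203 0.1453 0.193 ] head -3.5 z [-0.001 -0.014 -1.   ] F [-0.66  0.7  -4.23] M [-0.02  0.16  0.  ] op 0.02 j [ 0.15  0.24  1.61 -0.01  1.3   1.79]
tool shift mm [-1.2  0.8  6. ]
turn about tool z -0.008
```

Call:
carry_out:
  deltas: [0, 0, 0, -1, 0.5, 1.5, -1, 0, 0, 0, 0, 0, 1.5, -1, 0, 0, 0, 0, 0, 0, -1]

```text
time_s: 10.35
tcp_pos: [0.5195, 0.1448, 0.1913]
tcp_rot: [[0.998, -0.06, 0.001], [-0.06, -0.998, -0.014], [0.002, 0.014, -1.0]]
ft_force: [1.0, 0.5, -3.2]
opening: 0.0198
```

```bash
python3 -c "
from h import *
go([.519,.1445,.187],-3)"
```

```text
t 10.35 p [0.5195 0.1448 0.1913] head -3.5 z [ 0.001 -0.014 -1.   ] F [ 0.97  0.5  -3.15] M [ 0.    0.16 -0.02] op 0.0198 j [ 0.15  0.24  1.61 -0.01  1.29  1.79]
tool shift mm [-0.4  0.3  4.3]
turn about tool z -0.008
```

Call:
carry_out:
  deltas: [0, 0, 0, 0, 0, 1.5, -1, 0, 0, 0, 0, 0, 1.5, -1]

```text
time_s: 10.55
tcp_pos: [0.5199, 0.1449, 0.1909]
tcp_rot: [[0.998, -0.06, 0.003], [-0.06, -0.998, -0.014], [0.004, 0.014, -1.0]]
ft_force: [-3.7, 0.2, 8.3]
opening: 0.02
```

Call:
carry_out:
  deltas: [0, 0, 0, 0, 0, 1, -1, 0, 0, 0, 0, 0, 0, -1]

```text
time_s: 10.75
tcp_pos: [0.5196, 0.1448, 0.1912]
tcp_rot: [[0.998, -0.06, 0.004], [-0.06, -0.998, -0.014], [0.005, 0.014, -1.0]]
ft_force: [0.6, -0.1, -2.7]
opening: 0.0197
```

Call:
carry_out:
  deltas: [0, 0, 0, 0, 0, 1, -1, 0, 0, 0, 0, 0, 1, -1, 0, 0, 0, 0, 0, 1, -1]

```text
time_s: 11.05
tcp_pos: [0.5198, 0.1448, 0.191]
tcp_rot: [[0.998, -0.06, 0.006], [-0.06, -0.998, -0.014], [0.007, 0.013, -1.0]]
ft_force: [-1.9, -0.2, 6.8]
opening: 0.0196
```

```bash
python3 -c "
from h import *
go([.519,.1445,.187],-3)
grab('wrist','w8.png');grab('scene','s8.png')
go([.519,.1445,.187],-3)
w=cv2.imread('pics/w8.png');s=cv2.imread('pics/s8.png')
cv2.imwrite('pics/c8.png',np.hstack([cv2.resize(s[150:270,360:440],(400,600),interpolation=2),cv2.resize(w[120:270,270:370],(400,600),interpolation=2)]))"
```

```text
t 11.05 p [0.5198 0.1448 0.191 ] head -3.5 z [ 0.006 -0.014 -1.   ] F [-1.88 -0.15  6.79] M [-0.08  0.96  0.03] op 0.0196 j [ 0.15  0.24  1.62 -0.01  1.28  1.79]
tool shift mm [-0.9  0.3  4. ]
turn about tool z -0.008
t 11.15 p [0.5198 0.1448 0.191 ] head -3.5 z [ 0.006 -0.013 -1.   ] F [-1.83 -0.33  6.59] M [-0.05  0.96 -0.04] op 0.0196 j [ 0.15  0.24  1.62 -0.01  1.28  1.79]
tool shift mm [-0.8  0.3  4. ]
turn about tool z -0.008
```

View pics/c8.png

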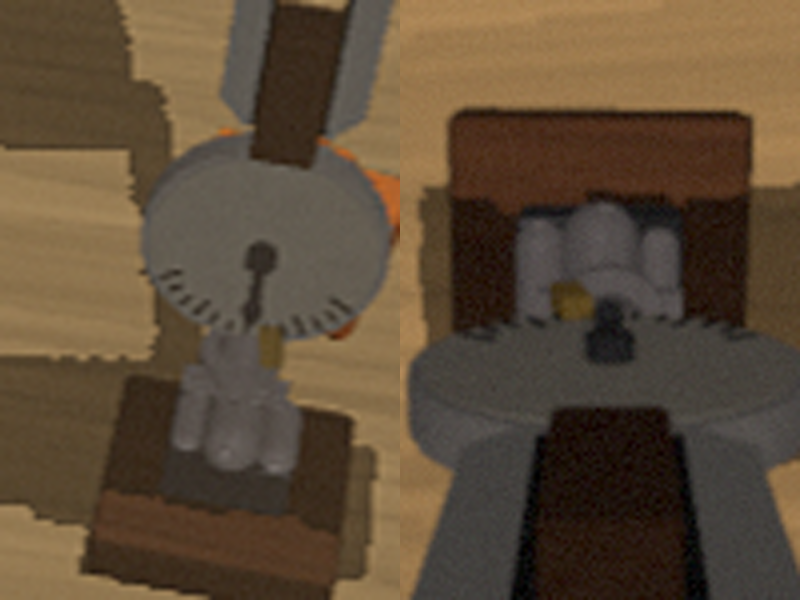

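```bash
cat > ang.py <<'E'
from h import *
def measure(sc,wr,ciw,R,p,k=1.0):
    # tool frame: gauge x=tool x, gauge y=-tool y, gauge z=-tool z
    G=np.column_stack([R[:,0],-R[:,1],-R[:,2]])
    D=p+R[:,2]*(.131-.070)   # dial centre on axis
    out={}
    for n,im,ci in [('scene',sc,bot.camera_info('scene')),('wrist',wr,ciw)]:
        hs=cv2.cvtColor(im,cv2.COLOR_BGR2HSV)
        c=proj(n,D+G@np.array([.006,0,-.030]),ci).astype(int)
        m=np.zeros(im.shape[:2],np.uint8); r=22
        sl=(slice(c[1]-r,c[1]+r),slice(c[0]-r,c[0]+r))
        h=hs[sl]; m[sl]=((h[...,0]>15)&(h[...,0]<28)&(h[...,1]>120)).astype(np.uint8)
        nl,l,st,ce=cv2.connectedComponentsWithStats(m)
        print(n,'dial pix',proj(n,D+G@np.array([.006,0,0]),ci).round(1),'brass comps',[(st[i].tolist(),ce[i].round(1).tolist()) for i in range(1,nl) if st[i,4]>4])
        def ang(u,v,off=.008):
            o,d=ray(n,u,v,ci); P0=D+G@np.array([off,0,0]); t=((P0-o)@G[:,0])/(d@G[:,0]); q=G.T@(o+d*t-D); return q
        out[n]=ang
        for i in range(1,nl):
            if st[i,4]>4:
                q=ang(*ce[i]); print('  gauge mm',(q*1e3).round(1),'angle %.3f'%np.arctan2(q[1],-q[2]))
    return out
E
python3 - <<'E'
from ang import *
s=bot.read_state()
A=measure(cv2.imread('pics/s8.png'),cv2.imread('pics/w8.png'),bot.camera_info('wrist'),s['tcp_rot'],s['tcp_pos'])
for n,u,v in [('piv',261,258),('tip',250,325),('tabc',271,347)]:
    q=A['scene'](u/5+360-.4,v/5+150-.4);print(n,(q*1e3).round(1),np.arctan2(q[1],-q[2]).round(3))
for n,u,v in [('piv',611,350),('tip',609,300),('tab',572,300)]:
    q=A['wrist']((u-400)/4+270-.4,v/4+120-.4);print(n,(q*1e3).round(1),np.arctan2(q[1],-q[2]).round(3))
E
```

```text
scene dial pix [412.8 200.7] brass comps [([390, 208, 7, 9, 21], [392.7, 212.2]), ([394, 215, 6, 8, 19], [396.6, 218.9]), ([412, 215, 5, 8, 33], [413.8, 219.1]), ([390, 218, 3, 7, 11], [391.5, 220.9]), ([389, 229, 6, 5, 9], [391.4, 230.6]), ([388, 231, 5, 5, 8], [389.2, 233.6]), ([422, 231, 6, 4, 8], [424.8, 232.6]), ([429, 233, 2, 3, 5], [429.6, 234.0])]
  gauge mm [  8.  -28.5 -30.5] angle -0.751
  gauge mm [  8.  -20.2 -43.8] angle -0.432
  gauge mm [  8.    7.4 -37.1] angle 0.198
  gauge mm [  8.  -27.9 -50.5] angle -0.506
  gauge mm [  8.  -25.4 -72.9] angle -0.336
  gauge mm [  8.  -28.3 -81.2] angle -0.335
  gauge mm [  8.   29.9 -62.9] angle 0.443
  gauge mm [  8.   38.1 -64. ] angle 0.538
wrist dial pix [324.1 206.4] brass comps [([308, 191, 11, 9, 81], [312.5, 195.1])]
  gauge mm [  8.   10.  -27.7] angle 0.346
piv [  8.  -71.2  -7.9] -1.46
tip [  8.  -59.9  26.8] -1.991
tabc [  8.  -60.2  36.3] -2.113
piv [8.  1.4 8.5] 2.979
tip [  8.    1.8 -29.4] 0.062
tab [  8.   10.  -29.5] 0.327
```

Call:
carry_out:
  deltas: [0, 0, 0, 0, 0, -2.5, -1, -0.03, 0, 0, 0, -3.9, 0, -1, -0.03, 0, 0, 0, -3.9, 0, -1, -0.03, 0, 0, 0, -3.9, 0, -1, -0.03, 0, 0, 0, -3.9, 0, -1, 0, 0, 0, 0, 0, 0, -1]

```text
time_s: 11.75
tcp_pos: [0.5222, 0.1608, 0.1903]
tcp_rot: [[0.998, -0.063, -0.0], [-0.062, -0.989, -0.136], [0.008, 0.136, -0.991]]
ft_force: [-0.8, 0.4, 2.4]
opening: 0.0198
```

```bash
cat >> h.py <<'E'
def rock(a,crown=(.5195,.1448,.060),lift=0.002,L=.131,h=-3.3):
    s=bot.read_state();R=np.array(s['tcp_rot']);p=np.array(s['tcp_pos'])
    print('foot now',np.round(p+R[:,2]*L,4),'rock now %.3f'%np.arctan2(R[1,2],-R[2,2]), 'F',np.round(s['ft_force'],1))
    from scipy.spatial.transform import Rotation as Ro
    h=np.radians(h); X0=np.array([np.cos(h),np.sin(h),0]);R0=np.column_stack([X0,[np.sin(h),-np.cos(h),0],[0,0,-1]])
    Rt=R0@Ro.from_rotvec([0.0-a+0.014,0,0]).as_matrix()
    pt=np.array(crown)+[0,0,lift+.005*a*a]-Rt[:,2]*L
    print('turn',np.round(Ro.from_matrix(R.T@Rt).as_rotvec(),3),'shift',np.round(R.T@(pt-p)*1e3,1))
E
python3 -c "
from h import *
go([.519,.1445,.187],-3)
rock(.235)"
```

```text
t 11.75 p [0.5222 0.1608 0.1903] head -3.6 z [-0.    -0.136 -0.991] F [-0.78  0.37  2.4 ] M [ 0.24  0.44 -0.08] op 0.0198 j [ 0.26  0.28  1.57 -0.14  1.33  1.93]
tool shift mm [-2.2 15.9  5.5]
turn about tool z -0.01
foot now [0.5222 0.143  0.0605] rock now -0.136 F [-0.8  0.4  2.4]
turn [-0.085 -0.007 -0.006] shift [ -1.9 -12.5  -1.5]
```

Call:
carry_out:
  deltas: [-0.035, -0.007, 0, -1, -4.6, -1, -1, -0.033, 0, 0, -1, -4.6, -0.5, -1, -0.033, 0, 0, 0, -4.6, 0, -1, 0, 0, 0, 0, 0, 0, -1, 0, 0, 0, 0, 0, 0, -1]

```text
time_s: 12.25
tcp_pos: [0.5218, 0.1746, 0.188]
tcp_rot: [[0.998, -0.062, -0.014], [-0.063, -0.97, -0.234], [0.001, 0.234, -0.972]]
ft_force: [-0.6, 0.3, 0.5]
opening: 0.0198
```

```bash
sed -i 's/0.0-a+0.014/-a/' h.py; python3 -c "
from h import *
go([.519,.1445,.187],-3)
rock(.24)"
```

```text
t 12.25 p [0.5218 0.1746 0.188 ] head -3.6 z [-0.014 -0.234 -0.972] F [-0.56  0.32  0.55] M [ 0.04  0.46 -0.05] op 0.0198 j [ 0.35  0.32  1.53 -0.22  1.39  2.03]
tool shift mm [-0.9 29.2  8.1]
turn about tool z -0.011
foot now [0.52   0.144  0.0607] rock now -0.236 F [-0.6  0.3  0.5]
turn [-0.003  0.001 -0.006] shift [-0.6 -0.8 -1.8]
```

Call:
carry_out:
  deltas: [0, 0, 0, 0, 0, 0.5, -1, 0, 0, 0, 0, 0, 0.5, -1, 0, 0, 0, 0, 0, 0.5, -1, 0, 0, 0, 0, 0, 0.5, -1, 0, 0, 0, 0, 0, 0.5, -1, 0, 0, 0, 0, 0, 0.5, -1, 0, 0, 0, 0, 0, 0.5, -1]

```text
time_s: 12.95
tcp_pos: [0.5217, 0.1736, 0.1882]
tcp_rot: [[0.998, -0.066, -0.012], [-0.067, -0.972, -0.227], [0.004, 0.227, -0.974]]
ft_force: [-1.6, 0.8, 5.9]
opening: 0.0196
```

```bash
sed -i "s/def ang(u,v,off=.008):/def ang(u,v,off=.008,n=n,ci=ci):/" ang.py; python3 -c "
from ang import *
rock(.24)
s=bot.read_state();ci=bot.camera_info('wrist')
w=grab('wrist','w9.png');c=grab('scene','s9.png')
rock(.24)
w=cv2.imread('pics/w9.png');s_=cv2.imread('pics/s9.png')
np.savez('st9.npz',R=s['tcp_rot'],p=s['tcp_pos'],E=ci['extrinsics'],K=ci['mtx'])
measure(s_,w,ci,s['tcp_rot'],s['tcp_pos'])
cv2.imwrite('pics/c9.png',np.hstack([cv2.resize(s_[175:235,385:445],(400,400),interpolation=2),cv2.resize(w[170:220,290:340],(400,400),interpolation=2)]))"
```

```text
foot now [0.5202 0.1439 0.0606] rock now -0.229 F [-1.6  0.8  5.9]
turn [-0.011 -0.001 -0.01 ] shift [-0.5 -1.9 -1.9]
foot now [0.5202 0.1438 0.0606] rock now -0.229 F [-1.8  1.8  5.4]
turn [-0.011 -0.002 -0.01 ] shift [-0.5 -1.9 -1.8]
scene dial pix [422.5 202.8] brass comps [([416, 217, 5, 9, 35], [418.3, 220.9]), ([395, 218, 7, 9, 14], [397.1, 222.1]), ([433, 231, 4, 5, 8], [434.9, 233.6]), ([421, 233, 3, 4, 5], [422.0, 234.2]), ([430, 232, 2, 5, 5], [430.4, 234.0])]
  gauge mm [  8.    7.9 -37.7] angle 0.207
  gauge mm [  8.  -22.6 -56.3] angle -0.381
  gauge mm [  8.   42.8 -51.9] angle 0.689
  gauge mm [  8.   24.5 -63.2] angle 0.370
  gauge mm [  8.   36.6 -56.2] angle 0.577
wrist dial pix [324.  206.2] brass comps [([341, 180, 4, 2, 5], [342.2, 180.6]), ([308, 191, 10, 9, 57], [311.4, 194.1])]
  gauge mm [  8.  -19.8 -88.3] angle -0.221
  gauge mm [  8.   11.  -30.5] angle 0.345
```

View pics/c9.png

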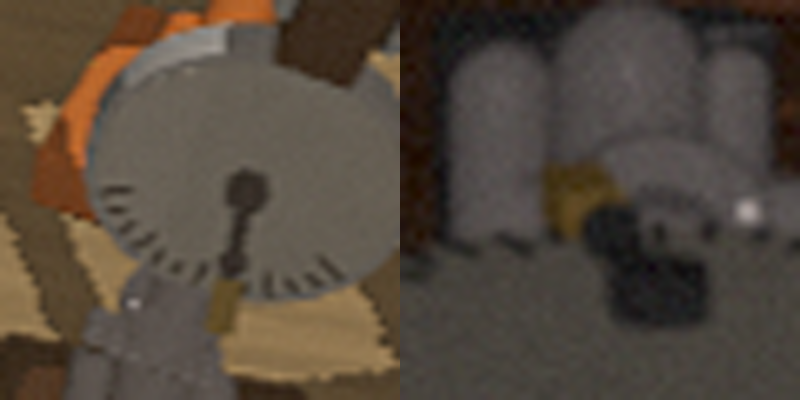

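```bash
cat > m2.py <<'E'
import sys
from ang import *
def run(k):
    z=np.load(f'st{k}.npz');ci={'mtx':z['K'],'extrinsics':z['E']}
    w=cv2.imread(f'pics/w{k}.png');sc=cv2.imread(f'pics/s{k}.png')
    import io,contextlib
    with contextlib.redirect_stdout(io.StringIO()): A=measure(sc,w,ci,z['R'],z['p'])
    R,p=z['R'],z['p'];G=np.column_stack([R[:,0],-R[:,1],-R[:,2]]);D=p+R[:,2]*.061
    # scene: dark pixels within dial => pivot hub + pointer; fit line
    for n,im in [('scene',sc),('wrist',w)]:
        g=cv2.cvtColor(im,cv2.COLOR_BGR2GRAY).astype(float);hs=cv2.cvtColor(im,cv2.COLOR_BGR2HSV)
        H,W=g.shape;pts=[];tab=[]
        for v in range(150,260):
            for u in range(280,460):
                q=A[n](u,v); y,zz=q[1]*1e3,q[2]*1e3;r=np.hypot(y,zz);a=np.arctan2(y,-zz)
                if r<60 and abs(a-.2)<.5 and r>24 and 15<hs[v,u,0]<30 and hs[v,u,1]>100: tab.append((y,zz))
                if r<33 and abs(y-2)<12 and zz<7 and g[v,u]<72: pts.append((y,zz,72-g[v,u]))
        P=np.array(pts);T=np.array(tab)
        print(n,len(P),len(T),'tab c',T.mean(0).round(2))
        if n=='scene':
            hub=P[(np.hypot(P[:,0],P[:,1]+1)<6)];hc=np.average(hub[:,:2],axis=0,weights=hub[:,2])
            for _ in range(3):
                hub=P[np.hypot(*(P[:,:2]-hc).T)<5];hc=np.average(hub[:,:2],axis=0,weights=hub[:,2])
            rr=np.hypot(*(P[:,:2]-hc).T); arm=P[(rr>9)&(P[:,1]<hc[1]-5)];ac=np.average(arm[:,:2],axis=0,weights=arm[:,2])
            f=lambda q:np.arctan2(q[0]-hc[0],hc[1]-q[1])
            print(' hub',hc.round(2),'arm',ac.round(2),'pointer %.3f tab %.3f'%(f(ac),f(T.mean(0))))
run(sys.argv[1])
E
python3 m2.py 9
python3 - <<'E'
from ang import *
z=np.load('st9.npz');ci={'mtx':z['K'],'extrinsics':z['E']}
import io,contextlib
with contextlib.redirect_stdout(io.StringIO()):A=measure(cv2.imread('pics/s9.png'),cv2.imread('pics/w9.png'),ci,z['R'],z['p'])
for off in (.006,.008,.010,.012):
    print(off,[(A['wrist']((u-400)/8+290-.4,v/8+170-.4,off)[1:]*1e3).round(1).tolist() for u,v in [(660,262),(660,320),(612,225),(580,200)]])
    print('   scene',[(A['scene'](u/6.667+385-.4,v/6.667+175-.4,off)[1:]*1e3).round(1).tolist() for u,v in [(246,190),(232,265),(223,305)]])
E
```

```text
scene 71 171 tab c [ 19.31 -41.7 ]
 hub [-1.12 -1.09] arm [  2.75 -20.71] pointer 0.195 tab 0.466
wrist 332 57 tab c [ 11.6  -33.78]
0.006 [[1.5, -11.1], [1.5, 9.0], [6.8, -25.7], [10.6, -36.6]]
   scene [[-1.3, -1.2], [4.6, -25.1], [7.5, -38.5]]
0.008 [[1.5, -4.1], [1.5, 15.4], [6.6, -18.3], [10.3, -28.8]]
   scene [[-1.7, 0.4], [4.1, -23.4], [7.0, -36.7]]
0.01 [[1.5, 2.9], [1.5, 21.9], [6.5, -10.9], [10.1, -21.1]]
   scene [[-2.2, 2.0], [3.7, -21.7], [6.5, -35.0]]
0.012 [[1.5, 9.9], [1.5, 28.3], [6.3, -3.5], [9.8, -13.4]]
   scene [[-2.6, 3.6], [3.2, -20.0], [6.1, -33.2]]
```

```bash
cat > m3.py <<'E'
from h import *
def hubtab(img,R,p,tabpix,off=.007,lab=''):
    G=np.column_stack([R[:,0],-R[:,1],-R[:,2]]);D=p+R[:,2]*.061
    ci=bot.camera_info('scene');g=cv2.cvtColor(img,cv2.COLOR_BGR2GRAY).astype(float)
    def q(u,v):
        o,d=ray('scene',u,v,ci);t=((D+G[:,0]*off-o)@G[:,0])/(d@G[:,0]);return (G.T@(o+d*t-D))[1:]*1e3
    c=proj('scene',D+G@np.array([off,0,0]),ci);P=[]
    for v in range(int(c[1])-12,int(c[1])+22):
        for u in range(int(c[0])-14,int(c[0])+15):
            y=q(u,v); P.append((y[0],y[1],max(0,78-g[v,u])))
    P=np.array(P);h=np.array([-1.2,-1.])
    for _ in range(8):
        s=np.hypot(*(P[:,:2]-h).T)<5; s&=P[:,1]>h[1]-3.5; hh=np.average(P[s,:2],axis=0,weights=P[s,2]+1e-9); h=hh+0
    r=np.hypot(*(P[:,:2]-h).T);a=np.arctan2(P[:,0]-h[0],h[1]-P[:,1])
    s=(r>9)&(r<26)&(abs(a)<.45)&(P[:,2]>0)
    # weighted direction through hub
    m=np.average(P[s,:2],axis=0,weights=P[s,2]); T=q(*tabpix)
    f=lambda z:np.arctan2(z[0]-h[0],h[1]-z[1])
    print(lab,'hub',h.round(2),'n',s.sum(),'pointer %.3f (r %.1f) tab %.3f (r %.1f)'%(f(m),np.hypot(*(m-h)),f(T),np.hypot(*(T-h))))
def brass(img,u0,v0,r=8):
    hs=cv2.cvtColor(img,cv2.COLOR_BGR2HSV).astype(float);sl=hs[v0-r:v0+r,u0-r:u0+r]
    m=(sl[...,0]>14)&(sl[...,0]<30)&(sl[...,1]>105)
    n,l,st,ce=cv2.connectedComponentsWithStats(m.astype(np.uint8));k=1+np.argmax(st[1:,4]);print(st[k].tolist());return ce[k]+[u0-r,v0-r]
E
python3 - <<'E'
from m3 import *
im=cv2.imread('pics/s8.png')
R=np.array([[0.998,-.06,.006],[-.06,-.998,-.014],[.007,.013,-1.]]);p=np.array([.5198,.1448,.191])
hubtab(im,R,p,brass(im,414,219),lab='s8')
z=np.load('st9.npz');im=cv2.imread('pics/s9.png');
for o in (.006,.008): hubtab(im,z['R'],z['p'],brass(im,418,221),off=o,lab='s9')
E
```

```text
[6, 4, 10, 12, 84]
s8 hub [-1.18  1.61] n 26 pointer 0.013 (r 18.8) tab 0.316 (r 44.2)
[6, 4, 10, 12, 86]
s9 hub [-1.41  0.16] n 24 pointer 0.224 (r 18.5) tab 0.338 (r 45.0)
[6, 4, 10, 12, 86]
s9 hub [-1.86  1.78] n 24 pointer 0.224 (r 18.5) tab 0.338 (r 44.8)
```

```bash
python3 - <<'E'
from m3 import *
im=cv2.imread('pics/s8.png')
R=np.array([[0.998,-.06,.006],[-.06,-.998,-.014],[.007,.013,-1.]]);p=np.array([.5198,.1448,.191])
hubtab(im,R,p,(413.8,219.1),lab='s8')
z=np.load('st9.npz');im2=cv2.imread('pics/s9.png');
hubtab(im2,z['R'],z['p'],(418.3,220.9),lab='s9')
a=cv2.resize(im[195:230,395:430],(400,400),interpolation=0);b=cv2.resize(im2[195:230,400:435],(400,400),interpolation=0)
cv2.imwrite('pics/c10.png',np.hstack([a,b]))
E
```

```text
s8 hub [-1.18  1.61] n 26 pointer 0.013 (r 18.8) tab 0.218 (r 40.6)
s9 hub [-1.64  0.97] n 24 pointer 0.224 (r 18.5) tab 0.241 (r 40.7)
```

View pics/c10.png

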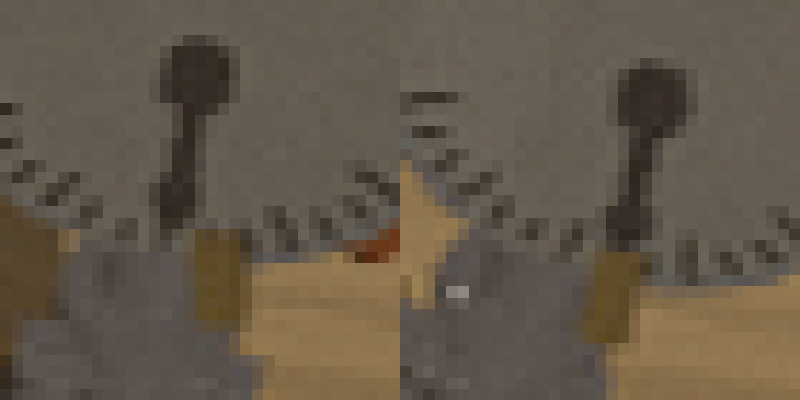

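The enlarged crop shows the hub at (655,97), the pointer tip at (628,222) and the tab at (617,295), almost in one line. I measured the pointer at about 0.22 and the tab at about 0.22–0.24.

```bash
python3 -c "
from h import *
rock(.23); bot.grab_frame('scene'); bot.grab_frame('scene'); rock(.23)
s=bot.read_state();print(s['ft_force'],np.abs(s['joint_vel']).max(),s['time_s'],s['opening'])
bot.close_job()"
```

```text
foot now [0.5202 0.1438 0.0606] rock now -0.229 F [-1.8  1.8  5.4]
turn [-0.001 -0.002 -0.01 ] shift [-0.5 -0.6 -1.8]
foot now [0.5201 0.1438 0.0606] rock now -0.229 F [-2.   1.8  5.4]
turn [-0.001 -0.002 -0.01 ] shift [-0.5 -0.6 -1.8]
[-1.97663851  1.76392528  5.40946001] 0.002819199374181009 13.15 0.019937203141913048
the job is handed in; nothing more can be done
```

I handed the job in at 13.15 s of the 48 s allowed, with the gauge still gripped and resting on the stake's ridge. No verdict comes back, so what follows is my own checking.

**What I did:** I gripped the gauge by its wooden grip and turned it clockwise until the twisting load rose at the stop. I backed off slightly and lifted it straight out. I then stood it upright on the brown and steel stake, pressing with roughly 10 N. Finally I rocked it about 0.23 rad on the ridge and let the pointer settle.

**Last checks:**
- **Arm:** it was still (joint speed under 0.003 rad/s) with the jaws at 19.9 mm on the grip, set to 30 N.
- **Push on the ridge:** about 9 N, taking the gauge's weight as about 3.5 N.
- **Foot position:** the middle of the foot computed to within about 2 mm of the ridge top.
- **Pointer and tab:** the pointer read 0.224 rad in the scene picture, and the gripper's measured tilt of 0.229 rad agrees. The tab read 0.218, 0.241 and about 0.24 rad in different views, so the gap is about 0.02 rad against the 0.06 allowed.

**Disagreements:** Two early automatic masks gave tab readings of 0.32–0.47 rad because they picked up the wooden bench. One pointer mask read 0.195 rad. I dropped these after looking at an enlarged crop, which showed hub, pointer tip and tab nearly in line.

**Not checked:** I didn't take separate end positions for the cup, ring blank and jar. The gauge was carried well above them, and I saw no sign of contact.

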